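Retrieve a battery pack from a deep charging dock with sprung tongs

TASK

Take the yellow-handled sprung tongs from their stand, squeeze them shut on the red battery pack deep in its charging pocket, and lift it out. Set it down upright in the blue bin without dropping it, then put the tongs back upright in their stand, fully down. Touch the red pack only with the tongs, and leave the green pack in the dock and the other things where they are.

Things in the scene. Friction and masses are not known exactly. Their poses are not given: they have to be found in the camera images.
- tongs: Sprung parallel tongs, 131 mm tall, tips down. Origin midway between the tips when fully open, at their height; z up the blades, y the line along which they close. Two steel blades 16 mm wide (x), 4 mm thick (y), z 0 to 82; gap 38 mm open (46 over their outsides). Yellow handles above them, then a steel cross bar at z 120 to 132. This body is the +y arm; the -y arm slides to it. Mass 100 g.
- tongs_grip (a point): Point on the tongs' z axis 100 mm above the origin, midway up the yellow handles: grip from above here, fingers on the outer (y) faces. Handles: z 78 to 122 of the tongs, 22 mm wide (x), 54 mm over the outsides (y) when open. Squeezed to 45 to 49 mm they are held and the tips stay open; shut on a pack they measure 38 mm.
- tongs_jaw (a joint): Squeeze: how far the -y arm has slid to +y, in m; arms stay parallel, so tips and handles close alike. 0 open, 0.016 shut on a 22 mm thick pack, 0.020 end stop. A spring parts the arms: 3.6 N at 0, plus 0.6 N per mm (13.2 N shut on a pack). The middle between the arms lies at y = half this value in the tongs' frame.
- red_pack: Red battery pack with a white band, a block 30 mm (x) by 22 mm (y) by 60 mm (z, upright), 70 g nominal. Origin at the centre of its underside. It starts upright in one of the dock's two pockets, its y along the dock's y; grip it with the tongs across y, on the upper 20 to 24 mm.
- green_pack: Green battery pack, same size and frame as the red one, upright in the dock's other pocket; it stays there.
- dock: Fixed grey charging dock, 84 mm (x) by 62 mm (y) by 92 mm high. Origin: centre of its underside. Two deep pockets open at the top, centres at x = -20 and +20 mm (y 0), each 34 mm (x) by 50 mm (y) inside; floor at z 6 mm. Below z 34 mm black shoulders narrow the pocket to 25 mm in y. A pack's top is at z 66 mm, 26 mm below the rim, 14 mm free on either side (y) for a blade.
- stand: Fixed metal stand for the tongs, foot 52 by 74 mm, with a well open at the top: inside 24 mm (x) by 54 mm (y), rim at z 58 mm, floor at z 6 mm. Origin at the centre of its underside. The tongs stand in the well on their tips, their y along the stand's y.
- stand_in (a point): Centre of the floor of the stand's well; z up, same axes as the stand.
- blue_bin: Open blue bin, loose, 200 g, 55 mm (x) by 85 mm (y); inside about 48 by 80 mm, floor 3 mm thick, walls 30 to 40 mm high. Origin at the centre of its underside.
- multimeter: Yellow hand multimeter, 130x70x37 mm, a bystander; origin at the centre of its underside.
- jar: Glass jar, 60 mm across, 62 mm high, a bystander; origin at the centre of its underside.
- solder_spool: Spool of solder with green flanges, 61x56x45 mm, a bystander; origin at the centre of its underside.
- dish: Small clear dish, 52 mm across, 10 mm high, a bystander; origin at the centre of its underside.

How it is judged:
On the way, in this order (a step that is already met when the one before it is completed fails the run):
1. the red pack, held by the tongs, is lifted clear out of the dock (z of red_pack in the frame of dock above 0.092 m and contact force between tongs and red_pack above 1 N and value of joint tongs_jaw above 0.012 m), for 0.1 s.
2. the red pack stands upright on the floor of the blue bin, let go by the tongs (x of red_pack in the frame of blue_bin between -0.022 and 0.022 m and y of red_pack in the frame of blue_bin between -0.038 and 0.038 m and z of red_pack in the frame of blue_bin between -0.002 and 0.01 m and angle between red_pack's own z axis and vertical below 0.15 rad and contact force between tongs and red_pack below 0.05 N), for 0.2 s.
At the end, for the whole second after the job is handed in: The red pack stands upright (within 0.15 rad) at rest on the floor of the blue bin; the tongs stand in the stand's well, upright (within 0.2 rad), tips within 8 mm of its floor and 15 mm of its centre, at rest, sprung open again and clear of the pack; the green pack is within 12 mm of where it was (all of step 2 and linear speed of each of red_pack, tongs below 0.02 m/s and horizontal distance between tongs and stand_in below 0.015 m and z of tongs in the frame of stand_in below 0.008 m and angle between tongs's own z axis and vertical below 0.2 rad and value of joint tongs_jaw below 0.012 m and distance of green_pack from where it was at the start of the episode below 0.012 m); the robot touches nothing.
It fails at once if the robot touches the red pack with its fingers or arm (contact force between any of the fingers, the arm and red_pack above 0.3 N).
It fails at once if the red pack is let go in the air, more than 25 mm above the bin's floor (contact force between tongs and red_pack below 0.01 N and z of red_pack in the frame of blue_bin above 0.028 m and z of red_pack in the frame of dock above 0.05 m).
It fails at once if the green pack is lifted in its pocket by more than 25 mm (z of green_pack in the frame of dock above 0.031 m).
It fails at once if a bystander is moved by more than 30 mm (distance of any of multimeter, jar, solder_spool, dish from where it was at the start of the episode above 0.03 m).
It also fails if it takes over 48 s, if anything falls off the work surface, if the arm or the gripper's body presses on something with over 40 N, if the wrist force passes 120 N, or if a joint passes its speed limit or range.

ROBOT

A 6-joint arm with a two-finger parallel gripper is mounted at the origin on a cart in front of the work surface, level with it; the furniture and walls round the work are solid. World frame = base frame: x ahead of the robot, y to its left, z up, the work surface at z = 0. Lengths are in m, angles in rad, forces in N, time in s.
With the tool pointing down it reaches from about 0.25 to 0.775 m from the base axis. Payload 4 kg.
Tool frame: the origin (TCP) lies at the very end of the fingers, on their centre line; the grasp point (between the pads) lies 19 mm behind it (robot.hold_point_z is the distance from the TCP to the grasp point, in m); z points along the fingers, y is the line along which they close (so a half turn about z gives the same grasp; the last joint's range is limited). The gripper opens to 94 mm and grips with 3 to 60 N. Pads are 16 mm wide; open, the fingers measure 119 mm over their backs; the gripper's body (75 mm by 177 mm) begins 78 mm behind the grasp point.
Start: joints at [1.085, 0.087, 1.371, -0, 1.684, -0.103], TCP at [0.205, 0.51, 0.206] pointing down, gripper open.
Joint ranges: [-3.1, 3.1], [-0.76, 2.03], [0.27, 2.55], [-1.08, 4.22], [0.17, 2.65], [-2.57, 2.57]. Speed limits (rad/s): [2.79, 2.79, 3.14, 3.14, 3.14, 3.14].

INTERFACE

Orientations are given as [roll, pitch, yaw] about the fixed x, y, z axes, in that order (R = Rz(yaw) Ry(pitch) Rx(roll)).
In Python, from bench import robot gives the robot as it stands.
- The arm moves only by the tool carry_out, never from a script. Its argument "steps" is a list of rows, each a list of 3 entries, a list of its own where there are three numbers: the shift along the tool's x, y, z in m, then the turn about the tool's z in units of 10 degrees (1.0 is 10 degrees), then the closure, from -1 (fully open) to 1 (shut). In form: [[[tx, ty, tz], roll, jaw], ...]. A call has 1 to 10 rows; each row is the pose to reach, as a shift and turn from the pose commanded when the call began, along the tool's axes at that moment; what a row does not reach only later rows make up. A row lasts 1/8 s, in which the tool goes at most 62.5 mm and 10.7 degrees, less where a joint would pass 70% of its speed; a pose out of reach is approached as far as the arm can. A call with a gripper value outside its range is refused whole. The fingers move at their own pace and stop on an object; the grip force is fixed at half the most. Time passes only in rows, so rows that repeat a pose let the fingers close. It gives the time, the measured TCP pose, the force, the opening and the grip force at its end, in the units of the state.
- robot.get_obs(): the state, without advancing time (a new reading comes with each control period).
- robot.snapshot(name): name is "side" or "top"; returns a dict with "image" (384x512x3 uint8, red, green, blue), "z_map" (384x512 float32, m along the optical axis (not along the pixel's ray), 0 where there is no reading), "mtx" (3x3 intrinsics, pixels), "D" ([k1, k2, p1, p2, k3] as OpenCV has them; the pictures are not rectified), "R" (3x3) and "t" (3): a world point X has camera coordinates R X + t. Camera axes: x right, y down, z forward; pixel columns grow to the right and rows downward; lengths in m; the calibration is good to about 2 mm. A picture is of the moment at which its call begins.
- robot.close_job(): hands the job in; it is judged then, once.
The state is a dict: "time": time; "joint_positions": joint angles; "qvel": joint speeds; "joint_torque": joint torques, N m; "tool_pos": TCP position; "ee_rot": TCP orientation; "wrist_force": force on the tool from outside, world axes, zero at the start; "wrist_torque": the same for the moment, N m; "width": finger opening in m; "finger_force": force on a finger pad.
Only numpy, scipy, OpenCV 4.12 (cv2) and the standard library are available. Lean on these libraries where they do the work, as an engineer would, in place of code of your own. Each camera call takes 0.05 s, during which the arm holds its last target. There are 200 camera calls.

## Working session

There is one attempt and no reset: what is moved stays moved. The work goes in short steps, Python scripts to look and compute and a tool call to move; the robot and the scene stay as the last step left them, time stands still between calls to the robot, and variables do not carry over. Pictures are saved under pics/ and viewed, at most 10 in all, crops included, and the job is handed in when it is done.

Besides the shell and the picture viewer there is one more tool, called after ">>>" in YAML: its name, and indented under it one key for each argument. carry_out: Moves the arm, as the interface text tells. Its arguments: {"type":"object","properties":{"steps":{"type":"array","items":{"type":"array"}}},"required":["steps"]}

```bash
mkdir -p pics; cat > h.py <<'E'
import numpy as np, cv2
from bench import robot
def snap(n):
    s=robot.snapshot(n); return s
def cloud(s):
    h,w=s["z_map"].shape
    u,v=np.meshgrid(np.arange(w),np.arange(h))
    p=cv2.undistortPoints(np.stack([u,v],-1).reshape(-1,1,2).astype(np.float64),s["mtx"],np.array(s["D"])).reshape(h,w,2)
    z=s["z_map"].astype(float)
    c=np.dstack([p[...,0]*z,p[...,1]*z,z])
    P=(c-np.array(s["t"]))@np.array(s["R"])
    P[z==0]=np.nan
    return P
E
python3 - <<'E'
from h import *
o=robot.get_obs(); print(o)
for n in("top","side"):
    s=snap(n); cv2.imwrite(f"pics/{n}0.png",s["image"][...,::-1]); np.savez(f"{n}0.npz",P=cloud(s),im=s["image"])
    print(n,-np.array(s["R"]).T@s["t"])
E
```

```text
{'time': 0.0, 'joint_positions': array([ 1.08492005e+00,  8.79541138e-02,  1.37221912e+00,  1.70236052e-05,
        1.68357172e+00, -1.03051785e-01]), 'qvel': array([-3.22620839e-04, -1.53772682e-03,  1.58756288e-04,  4.96167668e-05,
        8.91066001e-04, -1.70591415e-03]), 'joint_torque': array([ 4.25362077e-04, -3.40190434e+01, -3.02424395e+01,  7.17734196e-02,
        3.31148319e-02, -1.85051822e-04]), 'tool_pos': array([0.20517406, 0.50972775, 0.20432247]), 'ee_rot': array([-3.13945351e+00, -2.38235606e-04,  2.75876981e+00]), 'wrist_force': array([-0.21547198, -0.08161475,  0.20875697]), 'wrist_torque': array([ 0.04418546, -0.06722064, -0.02659736]), 'finger_force': 0.0, 'width': 0.09373974947545005}
top [ 0.31636683 -0.08568778  1.15511837]
side [ 0.48358258 -0.90297837  0.7895741 ]
```

View pics/top0.png

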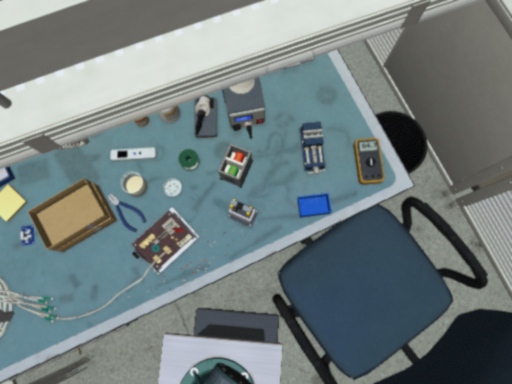

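View pics/side0.png

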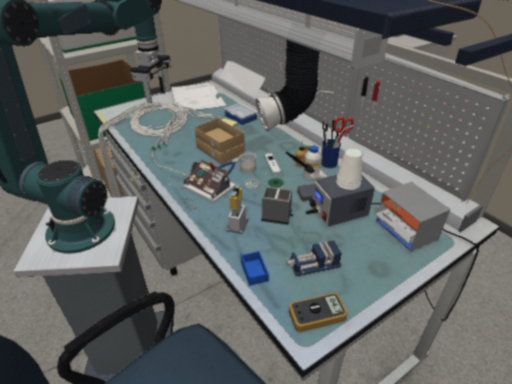

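The top view shows the dock at (235,165), with the red pack at (238,155) and the green at (233,169). The tongs in their stand are at (242,210) and the bin at (314,205). In the side view the tongs are at (236,210), the dock at (277,204) and the bin at (254,268).

```bash
cat >> h.py <<'E'
def rect(P,m):
    q=P[m][:,:2]; q=q[np.isfinite(q).all(1)]
    r=cv2.minAreaRect((q*1000).astype(np.float32)); return len(q),np.round(r[0],1),np.round(r[1],1),round(r[2],1),'med',np.round(np.median(P[m],0)*1000,1)
E
python3 - <<'E'
from h import *
for n,boxes in (("top",dict(dock=(215,140,256,190),stand=(224,195,262,226),bin=(290,188,336,220))),("side",dict(dock=(255,180,300,228),stand=(220,180,250,236),bin=(236,246,275,290)))):
    d=np.load(n+"0.npz");P=d["P"];hsv=cv2.cvtColor(d["im"],cv2.COLOR_RGB2HSV).astype(int);H,S,V=hsv[...,0],hsv[...,1],hsv[...,2]
    for k,(a,b,c,e) in boxes.items():
        B=np.zeros(H.shape,bool);B[b:e,a:c]=1
        Z=P[...,2]*1000
        print(n,k,'hist',np.histogram(Z[B&np.isfinite(Z)],bins=np.arange(-10,150,10))[0])
        L=dict(dock=[("rim",(Z>84)&(Z<100)),("red",((H<8)|(H>172))&(S>140)&(V>80)),("green",(H>40)&(H<75)&(S>110))],
          stand=[("tong",(Z>65)),("bar",Z>118),("yellow",(H>18)&(H<32)&(S>130)),("rim",(Z>50)&(Z<64)),("foot",(Z>3)&(Z<50))],
          bin=[("blue",(H>100)&(H<125)&(S>150)),("rim",(Z>25)&(Z<45)),("floor",(Z<12)&(H>100)&(S>150))])[k]
        for nm,m in L:
            m=m&B
            if m.sum()>3: print('  ',nm,*rect(P,m))
    a=(205,130,345,235) if n=="top" else (215,175,305,295)
    k=5 if n=="top" else 5
    im=cv2.resize(d["im"][a[1]:a[3],a[0]:a[2]],None,fx=k,fy=k,interpolation=cv2.INTER_CUBIC)
    cv2.imwrite(f"pics/{n}_crop.png",im[...,::-1]); print(im.shape)
E
```

```text
top dock hist [211 866  49  34 110  61  70 224  84 115 219   1   0   0   0]
   rim 308 [614.    8.9] [62.6 85.3] 72.5 med [613.    9.1  91.5]
   red 48 [636.9   1. ] [21.8 25.3] 74.3 med [636.9  -2.6  66. ]
   green 49 [595.2  12.5] [19.  24.4] 74.4 med [596.1  10.6  66.1]
top stand hist [122 706  36  14  19  18  66  18   2   5   5   7   8  25 119]
   tong 175 [487.4 -21.3] [54.8 21.8] 69.8 med [485.8 -21.5 135.3]
   bar 148 [487.5 -21.4] [54.8 21.6] 69.6 med [486.5 -21.4 136. ]
   yellow 19 [478.5 -20.6] [49.8  4.6] 69.7 med [471.6 -39.1 120. ]
   rim 82 [488.2 -20.8] [63.7 33.8] 71.3 med [477.7 -29.3  57.5]
   foot 466 [497.5 -20.3] [ 86.3 104.3] 4.7 med [485.2 -20.3   5.3]
top bin hist [ 197 1039   50   67   96   14    0    0    0    0    0    0    0    0
    0]
   blue 636 [ 525.7 -216.2] [54.5 85.6] 11.7 med [nan nan nan]
   rim 146 [ 526.4 -216.2] [55.8 85.4] 11.8 med [ 520.3 -217.8   33.1]
   floor 441 [ 526. -218.] [52.4 76.6] 12.2 med [ 530.4 -217.7    3.5]
(525, 700, 3)
side dock hist [355 703 104  95 174  76 103 139 137 180  87   0   0   0   0]
   rim 211 [610.5   3.5] [66.7 84. ] 72.3 med [ 6.104e+02 -3.000e-01  8.960e+01]
   green 59 [625.7 140.7] [33.6 37.8] 83.4 med [nan nan nan]
side stand hist [318 644 103  65  75  85 107  31  25  23  32  31  44  32  60]
   tong 266 [474.9  38.7] [ 43.9 190.1] 9.0 med [484.5 -42.2 112. ]
   bar 99 [487.5 -26.9] [56.1 21.5] 64.8 med [484.4 -33.3 133.4]
   yellow 104 [485.7 -27.4] [54.7 18.2] 72.9 med [484.  -48.7 108.4]
   rim 117 [476.6  42.4] [ 55.6 206.6] 7.6 med [484.2 -35.3  56.1]
   foot 490 [480.5  70.4] [277.4  98.3] 86.2 med [477.  -10.3  17.2]
side bin hist [358 985 121 141 102   2   0   0   0   0   0   0   0   0   0]
   blue 617 [ 523.4 -221.2] [55.1 88.8] 12.0 med [nan nan nan]
   rim 183 [ 523.8 -220.8] [55.4 89.2] 11.5 med [ 519.5 -228.4   30.5]
   floor 316 [ 524.3 -219.7] [49.7 85.9] 11.9 med [ 526.3 -207.4    2.4]
(600, 450, 3)
```

View pics/top_crop.png

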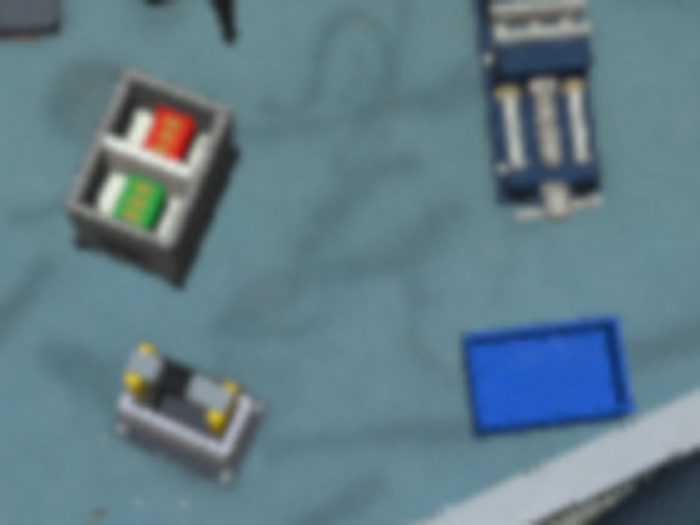

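View pics/side_crop.png

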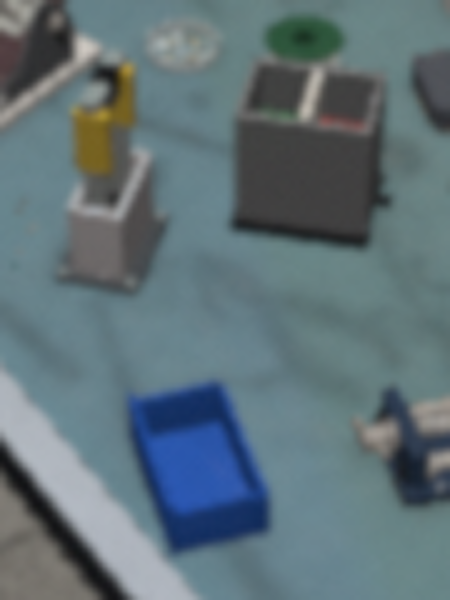

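The crops show the dock's red pocket on its far side (+x), and the tongs and dock both with their y axis near 71–73°. The two views disagree by about 5 mm in y. I'll hover over the tongs and use the gripper as a calibration check.

>>> carry_out:
  steps:
    - [[-0.461, -0.39, 0], -0.24, -1]
    - [[-0.461, -0.39, 0], -0.24, -1]
    - [[-0.461, -0.39, 0], -0.24, -1]
    - [[-0.461, -0.39, 0], -0.24, -1]
    - [[-0.461, -0.39, 0], -0.24, -1]
    - [[-0.461, -0.39, 0], -0.24, -1]
    - [[-0.461, -0.39, 0], -0.24, -1]
    - [[-0.461, -0.39, 0], -0.24, -1]
    - [[-0.461, -0.39, 0], -0.24, -1]
    - [[-0.461, -0.39, 0], -0.24, -1]

```text
time: 1.35
tool_pos: [0.4879, -0.0264, 0.2048]
ee_rot: [-3.141, -0.001, 2.798]
wrist_force: [0.8, 0.6, 0.6]
width: 0.0938
finger_force: 0.0
```

>>> carry_out:
  steps:
    - [[0, 0, 0], 0, -1]
    - [[0, 0, 0], 0, -1]
    - [[0, 0, 0], 0, -1]

```text
time: 1.72
tool_pos: [0.487, -0.0226, 0.2055]
ee_rot: [3.141, -0.0, 2.802]
wrist_force: [0.4, 0.6, 0.1]
width: 0.0941
finger_force: 0.0
```

```bash
python3 - <<'E'
from h import *
o=robot.get_obs(); print(o["time"],o["tool_pos"],o["ee_rot"],np.round(o["joint_positions"],2))
out=[]
for n in("top","side"):
    s=snap(n); P=cloud(s); np.savez(f"{n}1.npz",P=P,im=s["image"],**{k:np.array(s[k]) for k in("mtx","D","R","t")})
    u=cv2.projectPoints(o["tool_pos"].reshape(1,3),cv2.Rodrigues(np.array(s["R"]))[0],np.array(s["t"]),s["mtx"],np.array(s["D"]))[0].ravel()
    print(n,u); x,y=map(int,u); x0,y0=max(0,x-50),max(0,y-50)
    c=s["image"][y0:y0+90,x0:x0+100]; out.append(cv2.resize(c,(400,360),interpolation=cv2.INTER_CUBIC)); print(x0,y0)
    Z=P[...,2]; 
    for lo,hi in((.2,.225),(.225,.26),(.26,.3),(.3,.34),(.34,.4)):
        m=np.zeros(Z.shape,bool); m[y0:y0+90,x0:x0+100]=1; m&=(Z>lo)&(Z<hi)&(abs(P[...,0]-.4875)<.12)&(abs(P[...,1]+.023)<.12)
        if m.sum()>5: print(lo,*rect(P,m))
cv2.imwrite("pics/hov.png",np.hstack(out)[...,::-1])
E
```

```text
1.725 [ 0.48696662 -0.02258532  0.20550786] [ 3.14122091e+00 -1.14240385e-04  2.80247705e+00] [-0.16 -0.05  1.51  0.    1.68 -1.39]
top [239.29876943 200.74030729]
189 150
0.3 224 [483.9 -27.9] [162.3  67.4] 70.5 med [475.4  24.8 325.4]
0.34 777 [480.9 -27.7] [163.1  68. ] 73.4 med [468. -82. 346.]
side [234.26186229 169.38632804]
184 119
0.2 79 [484.  -24.6] [121.6  20.6] 71.1 med [493.9  18.8 215.5]
0.225 148 [485.9 -25.8] [123.1  19.7] 68.8 med [473.  -77.1 241.6]
0.26 115 [483.2 -27.8] [117.4  20.2] 71.0 med [470.3 -78.  276.4]
0.3 518 [482.1 -29.2] [171.1  69.1] 71.0 med [479.4 -95.9 319.7]
0.34 593 [475.2 -46.5] [132.1  67.9] 72.3 med [472.5 -67.3 345.9]
```

View pics/hov.png

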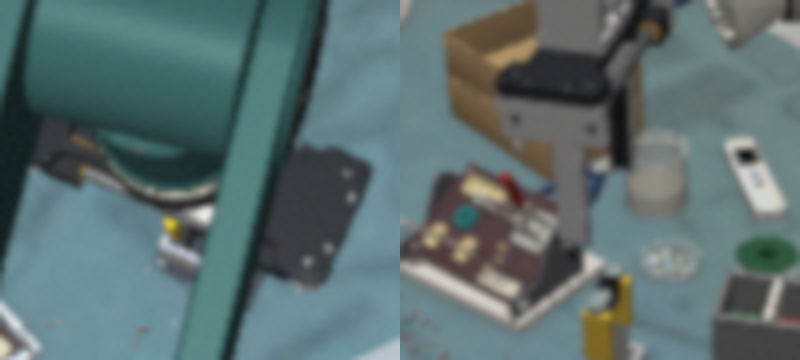

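The side view shows the fingers on either side of the tongs at (575,130) to (610,270) in the crop. It reads the fingers about 2.5 mm short in x and y, which partly explains the mismatch. I'll descend and squeeze lightly.

>>> carry_out:
  steps:
    - [[-0.001, 0.0, 0.05], 0, -1]
    - [[-0.001, 0.0, 0.09], 0, -1]
    - [[-0.001, 0.0, 0.118], 0, -1]
    - [[-0.001, 0.0, 0.118], 0, -1]
    - [[-0.001, 0.0, 0.118], 0, -0.6]
    - [[-0.001, 0.0, 0.118], 0, -0.3]
    - [[-0.001, 0.0, 0.118], 0, -0.1]
    - [[-0.001, 0.0, 0.118], 0, 0.0]
    - [[-0.001, 0.0, 0.118], 0, 0.0]
    - [[-0.001, 0.0, 0.118], 0, 0.0]

```text
time: 3.08
tool_pos: [0.4886, -0.0244, 0.0879]
ee_rot: [-3.141, 0.001, 2.801]
wrist_force: [-0.1, -0.8, 2.3]
width: 0.0473
finger_force: 8.4
```

>>> carry_out:
  steps:
    - [[0, 0, 0], 0, 0.0]
    - [[0, 0, 0], 0, 0.0]

```text
time: 3.32
tool_pos: [0.4886, -0.0243, 0.0878]
ee_rot: [-3.141, 0.001, 2.801]
wrist_force: [0.0, -1.1, 2.8]
width: 0.0468
finger_force: 8.7
```

>>> carry_out:
  steps:
    - [[0, 0, -0.04], 0, 0.0]
    - [[0, 0, -0.08], 0, 0.0]
    - [[0, 0, -0.12], 0, 0.0]
    - [[0, 0, -0.145], 0, 0.0]
    - [[-0.04, 0.025, -0.145], -0.1, 0.0]
    - [[-0.08, 0.05, -0.145], -0.2, 0.0]
    - [[-0.1285, 0.0728, -0.145], -0.25, 0.0]
    - [[-0.1285, 0.0728, -0.145], -0.25, 0.0]
    - [[-0.1285, 0.0728, -0.145], -0.25, 0.0]

```text
time: 4.45
tool_pos: [0.6332, 0.0017, 0.231]
ee_rot: [-3.141, -0.003, 2.844]
wrist_force: [0.4, 0.7, -1.1]
width: 0.0474
finger_force: 7.6
```

>>> carry_out:
  steps:
    - [[0, 0, 0.035], 0, 0.0]
    - [[0, 0, 0.035], 0, 0.0]
    - [[0, 0, 0.035], 0, 0.0]

```text
time: 4.82
tool_pos: [0.6333, 0.0015, 0.1987]
ee_rot: [3.141, 0.001, 2.844]
wrist_force: [0.3, -0.6, -0.4]
width: 0.0469
finger_force: 7.6
```

```bash
python3 - <<'E'
from h import *
o=robot.get_obs(); print(o["time"],o["tool_pos"],o["ee_rot"],o["width"])
out=[]
for n in("top","side"):
    s=snap(n); P=cloud(s); np.savez(f"{n}2.npz",P=P,im=s["image"])
    u=cv2.projectPoints(np.array([[.62,.003,.1]]),cv2.Rodrigues(np.array(s["R"]))[0],np.array(s["t"]),s["mtx"],np.array(s["D"]))[0].ravel()
    x,y=map(int,u); x0,y0=max(0,x-33),max(0,y-38); print(n,u,x0,y0)
    out.append(cv2.resize(s["image"][y0:y0+75,x0:x0+66],(400,450),interpolation=cv2.INTER_CUBIC))
    X,Y,Z=(P[...,i]*1000 for i in range(3)); B=(abs(X-625)<60)&(abs(Y)<70)
    for nm,lo,hi in(("rim",84,97),("blade",118,186),("blade2",125,150),("finger",205,240)):
        m=B&(Z>lo)&(Z<hi)
        if m.sum()>5: print(nm,*rect(P,m))
cv2.imwrite("pics/dock.png",np.hstack(out)[...,::-1])
E
```

```text
4.825 [0.63330769 0.00154536 0.19874188] [3.14124131e+00 9.56463479e-04 2.84418676e+00] 0.04694328424677393
top [236.33146749 157.77426075] 203 119
rim 99 [621.1   6.7] [62.2 66.7] 72.7 med [622.8 -16.4  91.7]
blade 32 [637.1  19. ] [ 3.9 16.8] 61.7 med [634.2  19.3 161.1]
blade2 11 [637.7  18.9] [ 3.5 15.8] 61.7 med [632.4  20.  142.8]
finger 55 [626.5   3.9] [72.4 16.2] 81.3 med [630.9  24.9 224.1]
side [279.5605596  191.49738165] 246 153
rim 187 [610.9   5.2] [66.9 83.9] 73.2 med [608.3  -4.4  89.5]
blade 126 [630.9  -2.7] [42.4 14.9] 72.8 med [628.2 -17.9 149.8]
blade2 48 [631.3  -2.8] [42.4 12.7] 72.4 med [629.4 -17.  137.8]
finger 101 [630.6 -10. ] [61.3 17.8] 68.5 med [625.8 -32.6 223.1]
```

View pics/dock.png

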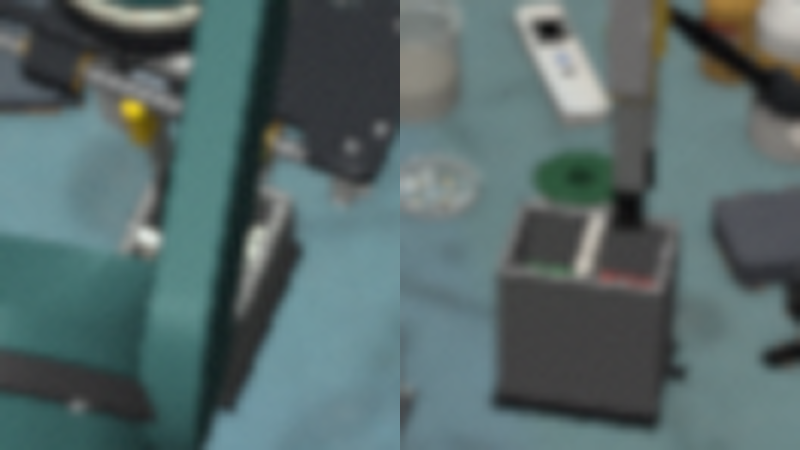

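The side view shows the blades just above the red pocket, at (628,210) in the crop. After bias correction both views put the dock centre at about (613.5, 8.8) mm, so the pocket is at (633, 2.7). I need roughly +1.1 mm along tool y before descending.

>>> carry_out:
  steps:
    - [[0, 0.0012, 0], 0, 0.0]
    - [[0, 0.0012, 0.02], 0, 0.0]
    - [[0, 0.0012, 0.03], 0, 0.0]
    - [[0, 0.0012, 0.044], 0, 0.0]
    - [[0, 0.0012, 0.044], 0, 0.0]

```text
time: 5.55
tool_pos: [0.6333, 0.0028, 0.1517]
ee_rot: [-3.141, -0.003, 2.844]
wrist_force: [-0.5, 0.3, -0.5]
width: 0.0473
finger_force: 7.6
```

>>> carry_out:
  steps:
    - [[0, 0, 0.008], 0, 0.0]
    - [[0, 0, 0.016], 0, 0.0]
    - [[0, 0, 0.023], 0, 0.0]
    - [[0, 0, 0.029], 0, 0.0]
    - [[0, 0, 0.029], 0, 0.0]

```text
time: 6.18
tool_pos: [0.6337, 0.0028, 0.1236]
ee_rot: [-3.141, -0.001, 2.844]
wrist_force: [0.4, 0.8, -0.5]
width: 0.0475
finger_force: 7.6
```

>>> carry_out:
  steps:
    - [[0, 0, 0], 0, 0.1]
    - [[0, 0, 0], 0, 0.2]
    - [[0, 0, 0], 0, 0.4]
    - [[0, 0, 0], 0, 1]
    - [[0, 0, 0], 0, 1]
    - [[0, 0, 0], 0, 1]
    - [[0, 0, 0], 0, 1]
    - [[0, 0, 0], 0, 1]

```text
time: 7.18
tool_pos: [0.6344, 0.0025, 0.125]
ee_rot: [-3.142, 0.001, 2.844]
wrist_force: [-0.7, -1.6, 2.2]
width: 0.0373
finger_force: 30.0
```

>>> carry_out:
  steps:
    - [[0, 0, -0.01], 0, 1]
    - [[0, 0, -0.025], 0, 1]
    - [[0, 0, -0.04], 0, 1]
    - [[0, 0, -0.055], 0, 1]
    - [[0, 0, -0.07], 0, 1]
    - [[0, 0, -0.085], 0, 1]
    - [[0, 0, -0.1], 0, 1]
    - [[0, 0, -0.11], 0, 1]
    - [[0, 0, -0.11], 0, 1]
    - [[0, 0, -0.11], 0, 1]

```text
time: 8.43
tool_pos: [0.6339, 0.0027, 0.2337]
ee_rot: [-3.141, -0.001, 2.844]
wrist_force: [0.3, -0.0, -2.2]
width: 0.0376
finger_force: 30.0
```

```bash
python3 - <<'E'
from h import *
o=robot.get_obs(); print(o["time"],o["tool_pos"],o["ee_rot"],o["width"],o["finger_force"],o["wrist_force"])
s=snap("side"); P=cloud(s)
u=cv2.projectPoints(o["tool_pos"].reshape(1,3)-[0,0,.09],cv2.Rodrigues(np.array(s["R"]))[0],np.array(s["t"]),s["mtx"],np.array(s["D"]))[0].ravel(); x,y=map(int,u)
cv2.imwrite("pics/lift.png",cv2.resize(s["image"][y-50:y+50,x-50:x+50],(600,600),interpolation=cv2.INTER_CUBIC)[...,::-1])
hsv=cv2.cvtColor(s["image"],cv2.COLOR_RGB2HSV).astype(int);H,S,V=hsv[...,0],hsv[...,1],hsv[...,2]
m=((H<8)|(H>172))&(S>140)&(V>60)&(abs(P[...,0]-.633)<.05)&(abs(P[...,1])<.06)
print(*rect(P,m),np.nanpercentile(P[m][:,2],[2,98]))
E
```

```text
8.425 [0.63388314 0.0027166  0.23373671] [-3.14139914e+00 -1.26064906e-03  2.84429425e+00] 0.03760722256517686 29.99957425672619 [ 0.25659818 -0.01035184 -2.17365373]
71 [632.2  -7.6] [30.4 19.9] 19.4 med [630.7 -10.3 152.9] [0.11879956 0.17694229]
```

View pics/lift.png

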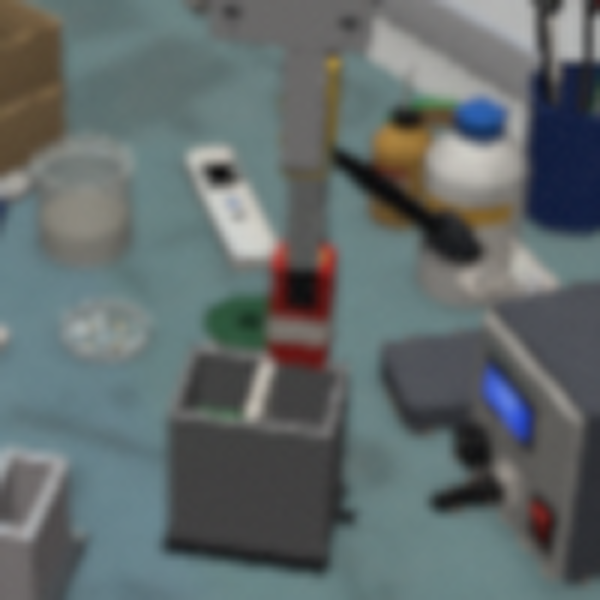

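The pack is held upright and clear of the dock, at (300,310) in the crop. Moving on to the bin.

>>> carry_out:
  steps:
    - [[0.003, -0.018, 0], -0.1, 1]
    - [[0.009, -0.055, 0], -0.6, 1]
    - [[0.016, -0.1, 0], -1.2, 1]
    - [[0.024, -0.145, 0], -1.8, 1]
    - [[0.031, -0.19, 0], -2.4, 1]
    - [[0.037, -0.228, 0], -2.8, 1]
    - [[0.039, -0.2414, 0], -2.88, 1]
    - [[0.039, -0.2414, 0], -2.88, 1]
    - [[0.039, -0.2414, 0], -2.88, 1]

```text
time: 9.6
tool_pos: [0.5263, -0.216, 0.234]
ee_rot: [3.141, -0.0, -2.936]
wrist_force: [-0.7, 0.3, -1.5]
width: 0.0374
finger_force: 30.0
```

>>> carry_out:
  steps:
    - [[0, 0, 0.02], 0, 1]
    - [[0, 0, 0.045], 0, 1]
    - [[0, 0, 0.055], 0, 1]
    - [[0, 0, 0.055], 0, 1]

```text
time: 10.1
tool_pos: [0.526, -0.2158, 0.1787]
ee_rot: [3.14, -0.001, -2.935]
wrist_force: [-0.4, 0.9, -1.1]
width: 0.0376
finger_force: 30.0
```

```bash
python3 - <<'E'
from h import *
o=robot.get_obs(); print(o["time"],o["tool_pos"],o["ee_rot"],o["width"],o["finger_force"],o["wrist_force"])
s=snap("side"); P=cloud(s)
u=cv2.projectPoints(o["tool_pos"].reshape(1,3)-[0,0,.1],cv2.Rodrigues(np.array(s["R"]))[0],np.array(s["t"]),s["mtx"],np.array(s["D"]))[0].ravel(); x,y=map(int,u)
cv2.imwrite("pics/bin.png",cv2.resize(s["image"][y-50:y+50,x-50:x+50],(600,600),interpolation=cv2.INTER_CUBIC)[...,::-1])
hsv=cv2.cvtColor(s["image"],cv2.COLOR_RGB2HSV).astype(int);H,S,V=hsv[...,0],hsv[...,1],hsv[...,2]
N=(abs(P[...,0]-.526)<.07)&(abs(P[...,1]+.217)<.08)
m=((H<8)|(H>172))&(S>140)&(V>60)&N
print(*rect(P,m),np.nanpercentile(P[m][:,2],[2,98]))
m=(H>100)&(H<125)&(S>150)&N&(P[...,2]>.025)&(P[...,2]<.045);print('bin',*rect(P,m))
E
```

```text
10.1 [ 0.52602655 -0.21584339  0.17865649] [ 3.14023472e+00 -1.34416000e-03 -2.93521678e+00] 0.03757237876168774 29.999568595230812 [-0.44760412  0.94392817 -1.0642949 ]
73 [ 523.2 -221.8] [24.  25.3] 85.5 med [ 517.4 -228.9  104.6] [0.06558447 0.11993687]
bin 129 [ 524.  -220.9] [55.3 86.2] 11.6 med [ 513.8 -248.1   30.1]
```

View pics/bin.png

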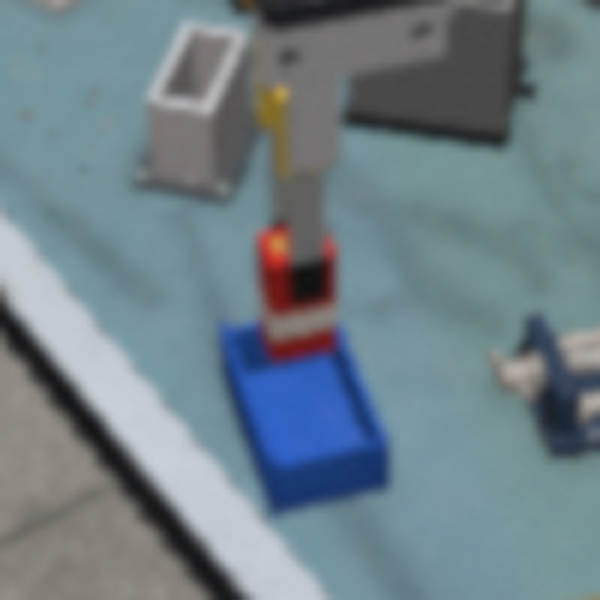

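The pack at (300,300) in the crop is centred and aligned over the bin at (305,410). Lowering it gently.

>>> carry_out:
  steps:
    - [[0, 0, 0.02], 0, 1]
    - [[0, 0, 0.035], 0, 1]
    - [[0, 0, 0.046], 0, 1]
    - [[0, 0, 0.052], 0, 1]
    - [[0, 0, 0.052], 0, 1]
    - [[0, 0, 0.054], 0, 1]
    - [[0, 0, 0.054], 0, 1]

```text
time: 11.02
tool_pos: [0.5264, -0.2168, 0.1259]
ee_rot: [-3.141, 0.001, -2.936]
wrist_force: [-0.2, 0.2, -1.6]
width: 0.0374
finger_force: 30.0
```

>>> carry_out:
  steps:
    - [[0, 0, 0.001], 0, 1]
    - [[0, 0, 0.002], 0, 1]
    - [[0, 0, 0.002], 0, 1]

```text
time: 11.4
tool_pos: [0.5261, -0.2166, 0.1234]
ee_rot: [3.141, -0.0, -2.936]
wrist_force: [-0.2, 0.7, -1.4]
width: 0.0373
finger_force: 30.0
```

>>> carry_out:
  steps:
    - [[0, 0, 0.001], 0, 1]
    - [[0, 0, 0.0015], 0, 1]
    - [[0, 0, 0.0015], 0, 1]

```text
time: 11.78
tool_pos: [0.5262, -0.2167, 0.122]
ee_rot: [3.142, 0.0, -2.936]
wrist_force: [0.1, 0.8, -1.9]
width: 0.0375
finger_force: 30.0
```

>>> carry_out:
  steps:
    - [[0, 0, 0.001], 0, 1]
    - [[0, 0, 0.002], 0, 1]
    - [[0, 0, 0.002], 0, 1]

```text
time: 12.15
tool_pos: [0.5263, -0.2167, 0.1219]
ee_rot: [-3.141, 0.001, -2.936]
wrist_force: [-2.3, 0.8, 6.0]
width: 0.0374
finger_force: 30.0
```

Contact with the bin floor. Easing the tongs open to 47 mm while still holding them.

>>> carry_out:
  steps:
    - [[0, 0, 0], 0, 0.25]
    - [[0, 0, 0], 0, 0.18]
    - [[0, 0, 0], 0, 0.1]
    - [[0, 0, 0], 0, 0.03]
    - [[0, 0, 0], 0, -0.02]
    - [[0, 0, 0], 0, -0.02]
    - [[0, 0, 0], 0, -0.02]
    - [[0, 0, 0], 0, -0.02]

```text
time: 13.15
tool_pos: [0.5262, -0.2167, 0.12]
ee_rot: [3.142, 0.0, -2.936]
wrist_force: [-0.5, -0.7, -0.7]
width: 0.048
finger_force: 7.0
```

>>> carry_out:
  steps:
    - [[0, 0, -0.006], 0, -0.02]
    - [[0, 0, -0.015], 0, -0.02]
    - [[0, 0, -0.026], 0, -0.02]
    - [[0, 0, -0.045], 0, -0.02]
    - [[0, 0, -0.075], 0, -0.02]
    - [[0, 0, -0.11], 0, -0.02]
    - [[0, 0, -0.11], 0, -0.02]
    - [[0, 0, -0.11], 0, -0.02]

```text
time: 14.15
tool_pos: [0.5259, -0.2165, 0.2293]
ee_rot: [3.141, -0.001, -2.936]
wrist_force: [-0.3, 0.5, -1.5]
width: 0.0481
finger_force: 7.0
```

```bash
python3 - <<'E'
from h import *
o=robot.get_obs(); print(o["time"],o["tool_pos"],o["ee_rot"],o["width"],o["finger_force"],o["wrist_force"])
s=snap("side"); P=cloud(s)
u=cv2.projectPoints(o["tool_pos"].reshape(1,3)-[0,0,.14],cv2.Rodrigues(np.array(s["R"]))[0],np.array(s["t"]),s["mtx"],np.array(s["D"]))[0].ravel(); x,y=map(int,u)
cv2.imwrite("pics/rel.png",cv2.resize(s["image"][y-50:y+50,x-50:x+50],(600,600),interpolation=cv2.INTER_CUBIC)[...,::-1])
Z=P[...,2]; m=(abs(P[...,0]-.526)<.06)&(abs(P[...,1]+.217)<.06)
for lo,hi in((.056,.07),(.1,.15),(.15,.18)): print(lo,*rect(P,m&(Z>lo)&(Z<hi)))
E
```

```text
14.15 [ 0.52589786 -0.21654221  0.22926008] [ 3.14093940e+00 -5.83259031e-04 -2.93621298e+00] 0.048084483393845454 7.0490831101778895 [-0.26370937  0.50277617 -1.45110401]
0.056 87 [ 523.5 -220.7] [30.  23.3] 15.5 med [ 522.5 -221.7   61.4]
0.1 7 [ 519.8 -221.5] [10.7 40.3] 32.0 med [ 525.2 -235.9  147.7]
0.15 100 [ 524.2 -219.4] [16.2 41.9] 12.2 med [ 522.9 -235.9  164.5]
```

View pics/rel.png

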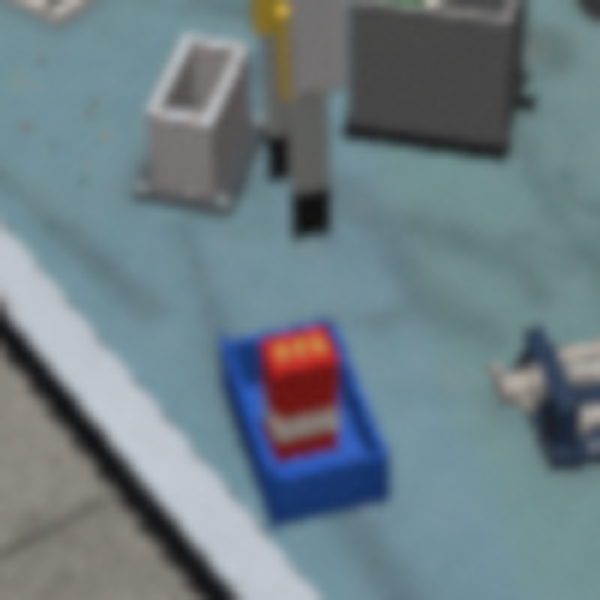

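The pack stands upright in the bin at (300,400) in the crop, and the tongs are clear and still held. Returning to the stand.

>>> carry_out:
  steps:
    - [[0, 0.018, 0], 0.3, -0.02]
    - [[-0.001, 0.06, 0], 0.9, -0.02]
    - [[-0.002, 0.105, 0], 1.6, -0.02]
    - [[-0.003, 0.15, 0], 2.3, -0.02]
    - [[-0.004, 0.185, 0], 2.9, -0.02]
    - [[-0.0038, 0.1975, 0], 3.13, -0.02]
    - [[-0.0038, 0.1975, 0], 3.13, -0.02]
    - [[-0.0038, 0.1975, 0], 3.13, -0.02]

```text
time: 15.2
tool_pos: [0.4893, -0.023, 0.2289]
ee_rot: [-3.141, -0.002, 2.801]
wrist_force: [0.3, 0.3, -1.0]
width: 0.0479
finger_force: 7.0
```

>>> carry_out:
  steps:
    - [[0, 0, 0.03], 0, -0.02]
    - [[0, 0, 0.06], 0, -0.02]
    - [[0, 0, 0.065], 0, -0.02]
    - [[0, 0, 0.065], 0, -0.02]

```text
time: 15.7
tool_pos: [0.4898, -0.0231, 0.1652]
ee_rot: [-3.142, -0.0, 2.8]
wrist_force: [0.5, -0.3, -0.3]
width: 0.048
finger_force: 7.0
```

```bash
python3 - <<'E'
from h import *
o=robot.get_obs(); print(o["time"],o["tool_pos"],o["ee_rot"],o["width"],o["wrist_force"])
s=snap("side"); P=cloud(s)
u=cv2.projectPoints(o["tool_pos"].reshape(1,3)-[0,0,.1],cv2.Rodrigues(np.array(s["R"]))[0],np.array(s["t"]),s["mtx"],np.array(s["D"]))[0].ravel(); x,y=map(int,u)
cv2.imwrite("pics/stand.png",cv2.resize(s["image"][y-35:y+40,x-35:x+40],(600,600),interpolation=cv2.INTER_CUBIC)[...,::-1])
X,Y,Z=(P[...,i] for i in range(3)); m=(abs(X-.489)<.05)&(abs(Y+.023)<.06)
for lo,hi in((.05,.064),(.09,.14)): print(lo,*rect(P,m&(Z>lo)&(Z<hi)))
E
```

```text
15.7 [ 0.48976183 -0.02310534  0.16516466] [-3.14157229e+00 -1.56158687e-04  2.79997995e+00] 0.04804535512305933 [ 0.50172988 -0.34260882 -0.29678623]
0.05 96 [486.  -25.9] [66.8 33.9] 68.5 med [490.1 -34.5  55.7]
0.09 131 [488.3 -27.1] [43.3 17.2] 66.3 med [487.3 -41.  116.4]
```

View pics/stand.png

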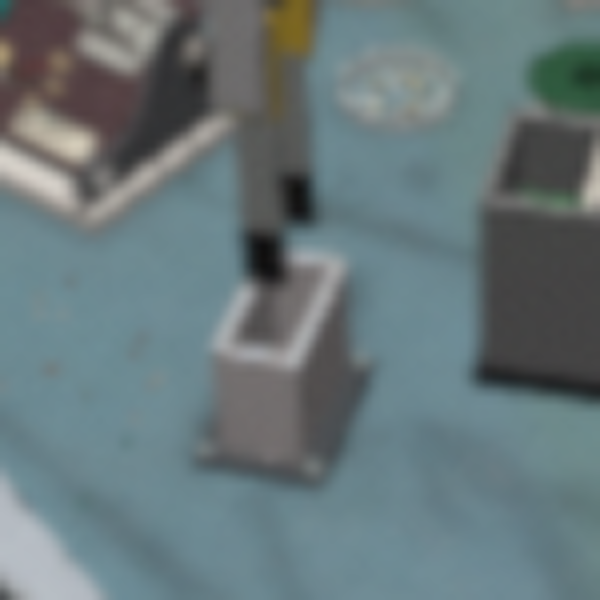

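The blades hang just above the well, at (265,270) in the crop, with the rim centre near (280,310). A small shift along tool x, then insert.

>>> carry_out:
  steps:
    - [[0.0014, 0.0005, 0], 0, -0.02]
    - [[0.0014, 0.0005, 0.015], 0, -0.02]
    - [[0.0014, 0.0005, 0.025], 0, -0.02]
    - [[0.0014, 0.0005, 0.034], 0, -0.02]
    - [[0.0014, 0.0005, 0.04], 0, -0.02]
    - [[0.0014, 0.0005, 0.04], 0, -0.02]

```text
time: 16.5
tool_pos: [0.488, -0.0215, 0.1242]
ee_rot: [-3.141, -0.001, 2.801]
wrist_force: [-0.3, -1.2, -0.3]
width: 0.0484
finger_force: 7.0
```

>>> carry_out:
  steps:
    - [[0, 0, 0.012], 0, -0.02]
    - [[0, 0, 0.022], 0, -0.02]
    - [[0, 0, 0.03], 0, -0.02]
    - [[0, 0, 0.034], 0, -0.02]
    - [[0, 0, 0.0355], 0, -0.02]
    - [[0, 0, 0.0355], 0, -0.02]

```text
time: 17.25
tool_pos: [0.4886, -0.0217, 0.0896]
ee_rot: [3.141, 0.0, 2.801]
wrist_force: [-0.3, -0.3, -1.3]
width: 0.0481
finger_force: 7.0
```

>>> carry_out:
  steps:
    - [[0, 0, 0.001], 0, -0.02]
    - [[0, 0, 0.002], 0, -0.02]
    - [[0, 0, 0.002], 0, -0.02]

```text
time: 17.62
tool_pos: [0.4888, -0.0217, 0.088]
ee_rot: [3.141, 0.001, 2.801]
wrist_force: [0.2, -0.7, 1.7]
width: 0.0484
finger_force: 7.1
```

The floor has been touched. Opening slowly and retreating upward.

>>> carry_out:
  steps:
    - [[0, 0, 0], 0, -0.06]
    - [[0, 0, 0], 0, -0.12]
    - [[0, 0, 0], 0, -0.18]
    - [[0, 0, 0], 0, -0.4]
    - [[0, 0, 0], 0, -0.6]
    - [[0, 0, 0], 0, -0.75]
    - [[0, 0, 0], 0, -0.75]

```text
time: 18.5
tool_pos: [0.4884, -0.0216, 0.0874]
ee_rot: [3.142, -0.0, 2.801]
wrist_force: [-0.3, -0.2, -0.0]
width: 0.0821
finger_force: 0.0
```

>>> carry_out:
  steps:
    - [[0, 0, -0.015], 0, -0.75]
    - [[0, 0, -0.04], 0, -0.75]
    - [[0, 0, -0.08], 0, -0.75]
    - [[0, 0, -0.13], 0, -0.75]
    - [[0, 0, -0.16], 0, -0.75]
    - [[0, 0, -0.16], 0, -0.75]
    - [[0, 0, -0.16], 0, -0.75]
    - [[0, 0, -0.16], 0, -0.75]

```text
time: 19.5
tool_pos: [0.4875, -0.0215, 0.2453]
ee_rot: [-3.141, -0.004, 2.801]
wrist_force: [-0.2, 0.1, 0.9]
width: 0.082
finger_force: 0.0
```

```bash
python3 - <<'E'
from h import *
o=robot.get_obs(); print(o["time"],o["tool_pos"],o["width"],o["wrist_force"])
s=snap("side"); P=cloud(s)
cv2.imwrite("pics/end.png",cv2.resize(s["image"][165:295,200:310],(508,600),interpolation=cv2.INTER_CUBIC)[...,::-1])
X,Y,Z=(P[...,i] for i in range(3)); m=(abs(X-.489)<.05)&(abs(Y+.023)<.06)
print(*rect(P,m&(Z>.05)&(Z<.064))); print(*rect(P,m&(Z>.118)&(Z<.16)),np.nanpercentile(Z[m&(Z>.1)&(Z<.18)],98))
E
```

```text
19.5 [ 0.48751719 -0.02148394  0.24534713] 0.0819826335750522 [-0.18669642  0.06325387  0.9303693 ]
108 [486.5 -24.8] [68.6 34.3] 68.6 med [485.8 -43.4  56.2]
105 [485.4 -24.3] [56.1 22. ] 69.9 med [484.7 -34.2 132.9] 0.13752516791412894
```

View pics/end.png

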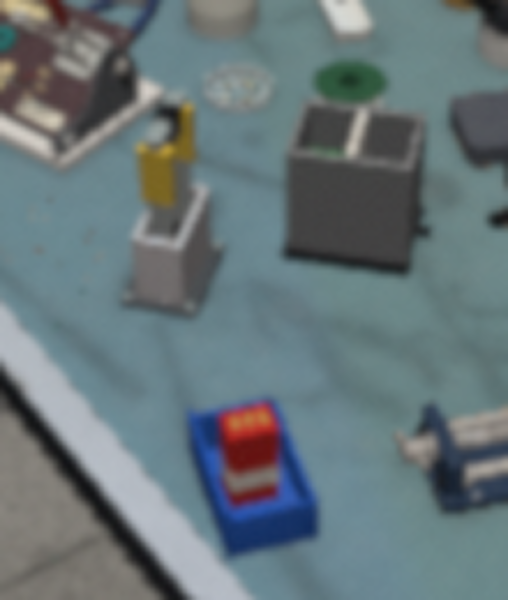

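The tongs stand upright and open in their stand at (165,200) in the crop. The red pack is upright in the bin at (250,450), and the green pack is still in the dock at (325,150). Handing in.

```bash
python3 -c "
from bench import robot
print(robot.close_job())"
```

```text
the job is handed in; nothing more can be done
None
```

I handed the job in after about 20 s of robot time, but no verdict came back; my last picture shows the red pack upright in the blue bin, the tongs upright, open and fully down in their stand, and the green pack still in the dock.

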